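Hang a rinsed sample bottle neck-down on its drying peg

TASK

The blue sample bottle lying in the sloped cradle has to dry: first take the red stopper out of its neck and leave it in the round steel parts tray. Then turn the bottle upside down and slide its neck onto the slanted peg that fits inside it, keeping hold of it until its mouth rests on the collar at the foot of the peg, and only then let go. Do not shift or knock over the solvent can, the pliers or the yellow screwdriver.

Things in the scene. Friction and masses are not known exactly. Their poses are not given: they have to be found in the camera images.
- bottle: hollow blue bottle, 0.14 kg. Origin: centre of its base; z axis runs to the mouth. Body 56 mm diameter to z=88 mm, shoulder to z=108, neck 30 mm outside, 22 mm bore, to the mouth at z=150. It lies loose in the cradle, mouth raised 10 degrees and pointing roughly to the robot. Both sides of its body are free from z=22 to 70 mm, to be pinched there from above across the 56 mm.
- bottle_mouth (a point): centre of the bottle's mouth, on the rim plane, at z=150 mm in the bottle's frame
- stopper: stopper loose in the bottle's neck (only gravity holds it), 20 g: black plug 18 mm diameter, 22 mm long, inside the neck; red flange 28 mm diameter, 4 mm thick, on the rim; red knob 16 mm diameter, ending 28 mm outside the rim. Origin: on the axis at the flange's underside; z outwards along the axis. Comes out by a pull of over 25 mm along the bottle's axis.
- stopper_grip (a point): middle of the stopper's red knob, on the axis, 16 mm outside the flange's underside; the place to pinch
- magnet_tray: round dished steel parts tray, 138 mm diameter, 24 mm high, floor 3 mm above the bench, with a few small fixed screws in it; fixed to the bench. Origin: centre of its underside. The stopper belongs inside its rim.
- cradle: grey cradle of the bottle, fixed: base plate 140 x 90 x 10 mm, two black V saddles, an end stop behind the bottle's base; 70 mm high. Origin: centre of its underside (plate spans x=-55..85 mm). x axis points away from the bottle's mouth, which overhangs its -x side. The bottle's base centre lies at x=60, z=64 mm here.
- slim_peg: slim white peg that fits the bottle: 16 mm diameter, 80 mm long, tip tapering over its last 15 mm, on a steel collar 44 mm in diameter. Origin: centre of the collar's upper face, at the peg's foot; z axis up along the peg, which leans 35 degrees from vertical to its stand's +x (roughly away from the robot). The hung bottle's z axis points against it; the loose fit lets it sag up to 9 degrees.
- slim_stand: fixed green-based stand of the slim peg: base plate 120 x 90 x 12 mm, steel stem. Origin: centre of the underside of the stem; the plate spans x=-50..70 mm. The collar lies at x=15, z=75 mm. Changes places with the thick stand.
- thick_stand: fixed stand of the same shape, whose white peg is 34 mm thick and does not go into the bottle's neck. Origin as for the slim stand; its collar too lies at x=15, z=75 mm and its peg leans 35 degrees to +x. Its peg tip reaches about 0.15 m high.
- solvent_can: white solvent can with a red cap, loose, standing, 66 mm diameter, 226 mm high; a bystander. Origin: centre of its underside.
- pliers: red-handled pliers lying on the bench, 177 mm long, loose; a bystander. Origin: near the middle of its underside.
- screwdriver_0: yellow-handled screwdriver lying on the bench, 194 mm long, loose; a bystander. Origin: near the middle of its underside.
Not all that is in view belongs to the job. Several things have the shape of the bottle; the one meant has the colours described above.

How it is judged (in metres and radians):
On the way, in this order (a step that is already met when the one before it is completed fails the run):
1. the stopper lies in the tray, let go, with the bottle still in its cradle (horizontal distance between stopper and magnet_tray below 0.065 m and height (world z) of stopper below 0.05 m and contact force between the fingers and stopper below 0.1 N and distance of bottle from where it was at the start of the episode below 0.04 m), for 0.2 s.
2. the bottle's neck is fully down the slim peg, mouth on the collar, while the fingers still hold it (distance between bottle_mouth and slim_peg below 0.012 m and angle between the z axis of bottle and the z axis of slim_peg, either way round below 0.25 rad and angle between bottle's own z axis and vertical above 2 rad and contact force between the fingers and bottle above 0.5 N), for 0.1 s.
At the end, for the whole second after the job is handed in: The bottle hangs upside down on the slim peg at rest: its mouth centre within 12 mm of the centre of the collar's face, its axis within 0.25 rad of the peg's, base up; the stopper lies at rest in the tray (within 65 mm of its centre horizontally, below 50 mm height) (horizontal distance between stopper and magnet_tray below 0.065 m and height (world z) of stopper below 0.05 m and distance between bottle_mouth and slim_peg below 0.012 m and angle between the z axis of bottle and the z axis of slim_peg, either way round below 0.25 rad and angle between bottle's own z axis and vertical above 2 rad and linear speed of each of bottle, stopper below 0.02 m/s); the robot touches nothing.
It fails at once if the solvent can is shifted by more than 30 mm (distance of solvent_can from where it was at the start of the episode above 0.03 m).
It fails at once if the pair of pliers is shifted by more than 30 mm (distance of pliers from where it was at the start of the episode above 0.03 m).
It fails at once if the screwdriver is shifted by more than 30 mm (distance of screwdriver_0 from where it was at the start of the episode above 0.03 m).
It fails at once if the solvent can is tipped over (angle between solvent_can's own z axis and vertical above 0.5 rad).
It also fails if it takes over 67 s, if anything falls off the work surface, if the arm or the gripper's body presses on something with over 40 N, if the wrist force passes 120 N, or if a joint passes its speed limit or range.

ROBOT

A 6-joint arm with a two-finger parallel gripper is mounted at the origin on a cart in front of the work surface, level with it; the furniture and walls round the work are solid. World frame = base frame: x ahead of the robot, y to its left, z up, the work surface at z = 0. Lengths are in m, angles in degrees, forces in N, time in s.
With the tool pointing down it reaches from about 0.375 to 0.9 m from the base axis. Payload 3.1 kg.
Tool frame: the origin (TCP) lies midway between the tips of the shut fingers; the grasp point (between the pads) lies 19 mm behind it; z points along the fingers, y is the line along which they close (so a half turn about z gives the same grasp; the last joint's range is limited). The gripper opens to 87 mm and grips with 3 to 60 N. Pads are 19 mm wide; open, the fingers measure 117 mm over their backs; the gripper's body (75 mm by 190 mm) begins 51 mm behind the grasp point.
Start: joints at [67.065, 30.224, 82.088, -0, 67.689, -10.227], TCP at [0.137, 0.61, 0.223] pointing down, gripper open.
Joint ranges: [-176.69, 176.69], [-43.24, 126.21], [12.49, 139.97], [-82, 262], [0, 151.66], [-163.58, 163.58]. Speed limits (degrees/s): [159.86, 159.86, 180, 180, 180, 180].

INTERFACE

Orientations are given as a 3x3 rotation matrix whose columns are the frame's x, y, z axes.
In Python, from rig import bot, capture gives the robot as it stands.
- The arm moves only by the shell command python3 -m handwheel 'ROWS'. ROWS is rows parted by semicolons, their numbers by spaces, 1 to 20 of them, each of 7 numbers: dx, dy, dz in m, then a rotation vector rx, ry, rz in degrees, then the opening from 0.0 (shut) to 1.0 (fully open); each row is the pose to reach, as a shift and turn from the pose commanded when the command began, along the tool's axes at that moment; what a row does not reach only later rows make up. A row lasts 1/10 s, in which the tool goes at most 0.05 m and 8.59 degrees, less where a joint would pass 70% of its speed; a pose out of reach is approached as far as the arm can. The fingers move at their own pace and stop on an object; the grip force is fixed at half the most. Time passes only in rows, so rows that do not move let the fingers close. It prints the time, the measured TCP pose, the force, the opening and the grip force at its end.
- bot.read_state(): the state, without advancing time (a new reading comes with each control period).
- capture(name): name is "scene" or "top" or "wrist"; returns a dict with "color" (384x512x3 uint8, red, green, blue), "K" (3x3 intrinsics, pixels), "view" (4x4, takes a point from world to camera coordinates); the wrist camera has in their place "mount" (4x4, takes a point from camera to tool coordinates, whose origin is the TCP and whose axes are the flange's). Camera axes: x right, y up, looking along -z (the intrinsics and any distortion apply to the point x, -y, -z); pixel columns grow to the right and rows downward; lengths in m; the calibration is good to about 2 mm. A picture is of the moment at which its call begins: read the wrist's pose just before it. There is no depth.
- bot.hand_in(): hands the job in; it is judged then, once.
The state is a dict: "time_s": time; "joint_positions": joint angles; "qvel": joint speeds; "tau": joint torques, N m; "position": TCP position; "tcp_rot": TCP orientation; "force": force on the tool from outside, world axes, zero at the start; "moment": the same for the moment, N m; "opening": opening from 0.0 (shut) to 1.0 (fully open); "grasp_force": force on a finger pad.
Only numpy, scipy, OpenCV 4.12 (cv2) and the standard library are available. Lean on these libraries where they do the work, as an engineer would, in place of code of your own. Each camera call takes 0.05 s, during which the arm holds its last target. There are 200 camera calls.

## Working session

There is one attempt and no reset: what is moved stays moved. The work goes in short steps, Python scripts to look and compute and a shell command to move; the robot and the scene stay as the last step left them, time stands still between calls to the robot, and variables do not carry over. Pictures are saved under pics/ and viewed, at most 10 in all, crops included, and the job is handed in when it is done.

```bash
ls; mkdir -p pics; python3 - <<'E'
from rig import bot, capture
import cv2,numpy as np
np.set_printoptions(precision=4,suppress=True)
for n in ["scene","top"]:
    c=capture(n); cv2.imwrite(f"pics/{n}0.png",cv2.cvtColor(c["color"],cv2.COLOR_RGB2BGR)); print(n,[k for k in c],c["K"],c["view"])
    np.savez(f"{n}0.npz",**{k:v for k,v in c.items() if isinstance(v,np.ndarray)})
a=cv2.imread("pics/scene0.png");b=cv2.imread("pics/top0.png")
for n,i in (("scene",a),("top",b)): cv2.imwrite(f"pics/{n}0big.png",cv2.resize(i,(800,600),interpolation=cv2.INTER_CUBIC))
s=bot.read_state();print(s)
E
```

```text
pics
scene ['color', 'K', 'view'] [[435.0917   0.     256.3218]
 [  0.     435.0917 184.5053]
 [  0.       0.       1.    ]] [[ 0.9016 -0.4326 -0.0025 -0.4551]
 [ 0.3355  0.6957  0.6352 -0.2792]
 [-0.273  -0.5735  0.7723 -1.5558]
 [ 0.      0.      0.      1.    ]]
top ['color', 'K', 'view'] [[401.9763   0.     252.3348]
 [  0.     401.9763 187.7801]
 [  0.       0.       1.    ]] [[-0.0024 -1.     -0.0017  0.0278]
 [ 0.9934 -0.0026  0.1147 -0.5398]
 [-0.1147 -0.0015  0.9934 -1.3188]
 [ 0.      0.      0.      1.    ]]
{'time_s': 0.1, 'joint_positions': array([ 67.0664,  30.272 ,  82.1491,  -0.0004,  67.69  , -10.2282]), 'qvel': array([ 0.0008, -0.1344, -0.2321, -0.0078, -0.0265,  0.006 ]), 'tau': array([ -0.    , -44.0986, -17.715 ,   0.0635,   0.0534,  -0.    ]), 'position': array([0.1372, 0.6091, 0.2217]), 'tcp_rot': array([[-0.9755,  0.2199, -0.0008],
       [ 0.2199,  0.9755, -0.0018],
       [ 0.0003, -0.0019, -1.    ]]), 'force': array([ 0.5053, -0.3127, -0.1412]), 'moment': array([ 0.0149, -0.0214,  0.0577]), 'grasp_force': 0.0, 'opening': 1.0003274925271484}
```

View pics/scene0big.png

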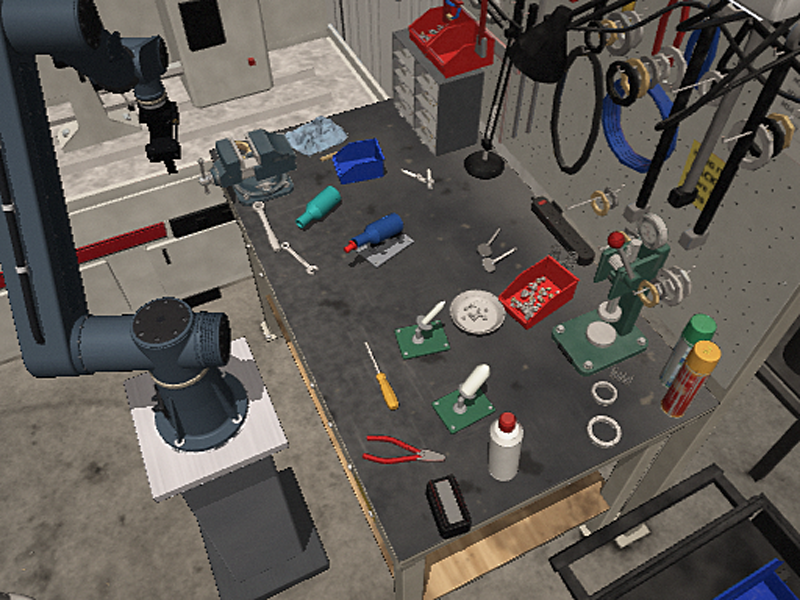

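View pics/top0big.png

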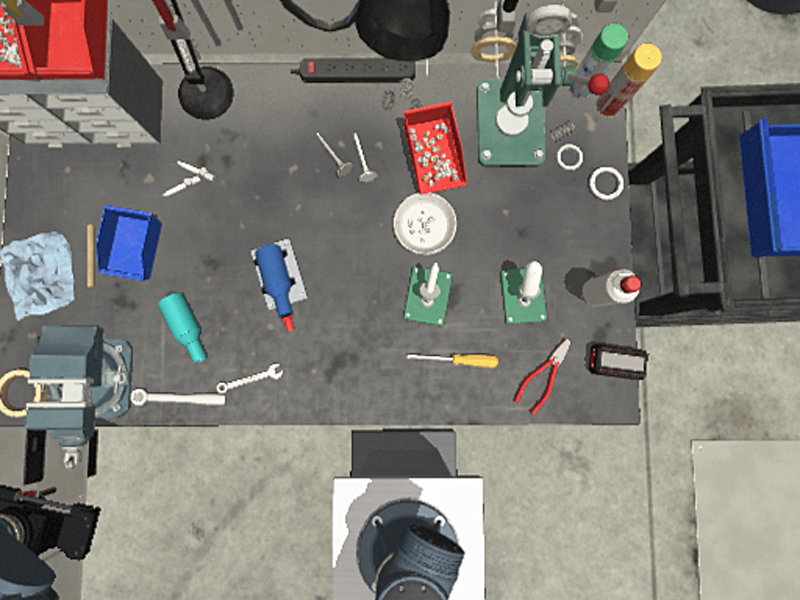

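The scene shows the blue bottle with its red stopper in the grey cradle (big-image scene 375,235; top 275,280). The only look-alike is the teal bottle (scene 318,208; top 182,325), which has no stopper or cradle. The slim stand is at top 428,295, the thick one at 523,295 and the tray at 425,223. I choose the blue bottle and the left (slim) stand, and check them in a close crop.

```bash
python3 - <<'E'
import cv2,numpy as np
T=[("top",140,140),("top",245,145),("scene",210,125),("scene",240,180)]
t=[]
for n,x,y in T:
    c=cv2.imread(f"pics/{n}0.png")[y:y+75,x:x+100]
    c=cv2.resize(c,(400,300),interpolation=cv2.INTER_CUBIC)
    for k in range(0,100,20):cv2.putText(c,str(x+k),(k*4,10),0,.35,(0,255,255));cv2.line(c,(k*4,12),(k*4,18),(0,255,255))
    for k in range(0,75,20):cv2.putText(c,str(y+k),(0,k*4+4),0,.35,(0,255,255));
    t.append(c)
cv2.imwrite("pics/crop1.png",np.vstack([np.hstack(t[:2]),np.hstack(t[2:])]))
E
```

```text
(no output)
```

View pics/crop1.png

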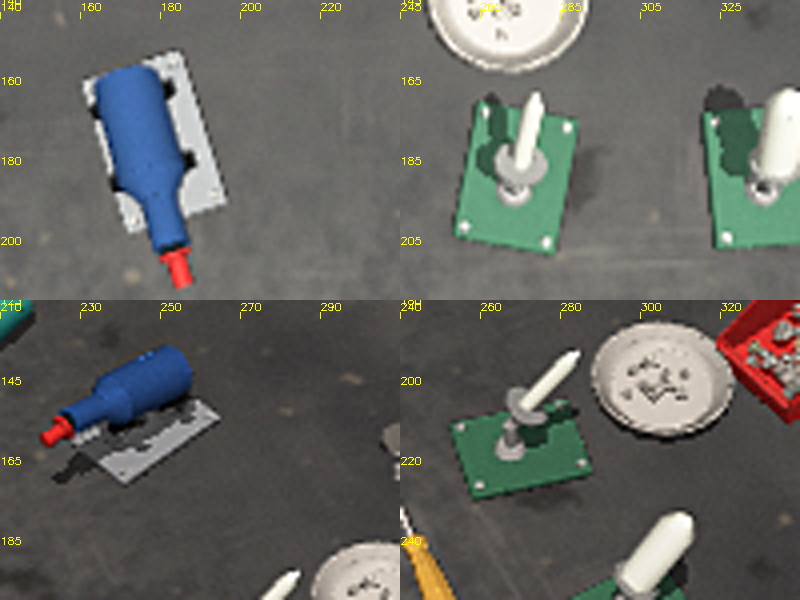

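The crop confirms the blue bottle with a red stopper in the cradle (knob end at top px 185,211; scene px 221,159). It also shows the slim peg (tip at top px 279,168; scene px 284,193) and the thick one to its right.

```bash
cat > h.py <<'E'
import numpy as np, cv2
from scipy.optimize import least_squares
from scipy.spatial.transform import Rotation as R
np.set_printoptions(precision=4,suppress=True)
cams={n:dict(np.load(f"{n}0.npz")) for n in("scene","top")}
def proj(n,P):
    c=cams[n];p=np.atleast_2d(P)@c["view"][:3,:3].T+c["view"][:3,3]
    return np.c_[c["K"][0,0]*p[:,0]/-p[:,2]+c["K"][0,2],-c["K"][1,1]*p[:,1]/-p[:,2]+c["K"][1,2]]
def ray(n,uv,z):
    c=cams[n];K=c["K"];d=np.array([(uv[0]-K[0,2])/K[0,0],-(uv[1]-K[1,2])/K[1,1],-1])
    Rm=c["view"][:3,:3];o=-Rm.T@c["view"][:3,3];d=Rm.T@d
    return o+d*(z-o[2])/d[2]
def tile(x0,y0,l):return [((a+.5)/4-.5+x0,(b+.5)/4-.5+y0) for a,b in l]
def place(p,M):
    c,s=np.cos(p[2]),np.sin(p[2]);return np.array(M)@np.array([[c,s,0],[-s,c,0],[0,0,1]])+[p[0],p[1],0]
def fit(obs,p0):
    f=lambda p:np.concatenate([(proj(n,place(p,M))-uv).ravel() for n,M,uv in obs])
    r=least_squares(f,p0,loss="soft_l1");print(r.x[:2],np.degrees(r.x[2]));print(r.fun.reshape(-1,2).round(1).tolist());return r.x
c10,s10,s35,c35=np.cos(np.radians(10)),np.sin(np.radians(10)),np.sin(np.radians(35)),np.cos(np.radians(35))
def bot_pt(z):return np.array([.06-z*c10,0,.064+z*s10])   # cradle frame
def peg_pt(z):return np.array([.015+z*s35,0,.075+z*c35])
E
python3 - <<'E'
from h import *
cr=fit([("top",[[.085,-.045,.01],[-.055,-.045,.01],[-.055,.045,.01],bot_pt(.178)],tile(140,140,[(180,52),(227,203),(133,235),(183,287)])),
 ("scene",[[.085,-.045,.01],[-.055,-.045,.01],bot_pt(.178)],tile(210,125,[(220,117),(125,185),(45,137)]))],[.4,.25,0])
st=fit([("top",[[.07,.045,.012],[.07,-.045,.012],[-.05,-.045,.012],[-.05,.045,.012],peg_pt(.08)],tile(245,145,[(80,100),(178,120),(155,253),(56,235),(137,92)])),
 ("scene",[[-.05,.045,.012],[-.05,-.045,.012],[.07,-.045,.012],[.07,.045,.012],peg_pt(.08)],tile(240,180,[(53,127),(76,200),(191,168),(162,102),(177,52)]))],[.4,-.05,0])
big=lambda x,y:((x+.5)*.64-.5,(y+.5)*.64-.5)
print("tray",ray("top",big(425,223),.024),ray("scene",tile(240,180,[(263,78)])[0],.022))
for n,uv,z in[("can cap",(630,284),.226),("thicktip",(534,266),.15),("sd0",(407,356),0.01),("sd1",(497,362),.015),("pl",(568,341),.01),("pl2",(535,410),.01),("vice",(95,330),.1),("vice r",(130,360),.08)]: print(n,ray("top",big(*uv),z))
for z in(0,.046,.15,.166):print("bottle",z,place(cr,[bot_pt(z)]))
for z in(0,.08,.104):print("peg",z,place(st,[peg_pt(z)]))
np.savez("poses.npz",cr=cr,st=st)
E
```

```text
[0.5717 0.2752] 18.34334744991953
[[0.1, -0.5], [0.6, 0.1], [-1.1, 0.4], [0.1, -1.5], [-0.5, 0.3], [-0.6, 0.2], [0.1, 0.1]]
[ 0.5292 -0.0453] -9.785224357807351
[[-0.9, -0.4], [0.6, -1.0], [0.8, 0.3], [-0.7, 0.4], [-0.2, 0.2], [-1.4, -0.3], [-0.7, 0.2], [0.9, 0.9], [0.9, -0.9], [0.0, 0.4]]
tray [ 0.6963 -0.0406  0.024 ] [ 0.6998 -0.0387  0.022 ]
can cap [ 0.5342 -0.4069  0.226 ]
thicktip [ 0.5803 -0.2483  0.15  ]
sd0 [ 0.4069 -0.0001  0.01  ]
sd1 [ 0.3935 -0.1932  0.015 ]
pl [ 0.4383 -0.3485  0.01  ]
pl2 [ 0.2914 -0.273   0.01  ]
vice [0.4595 0.6337 0.1   ]
vice r [0.399  0.5683 0.08  ]
bottle 0 [[0.6286 0.2941 0.064 ]]
bottle 0.046 [[0.5856 0.2799 0.072 ]]
bottle 0.15 [[0.4884 0.2476 0.09  ]]
bottle 0.166 [[0.4735 0.2427 0.0928]]
peg 0 [[ 0.544  -0.0479  0.075 ]]
peg 0.08 [[ 0.5892 -0.0557  0.1405]]
peg 0.104 [[ 0.6028 -0.058   0.1602]]
```

```bash
cat >> h.py <<'E'
Z=np.load("poses.npz");cr,st=Z["cr"],Z["st"]
def Rz(a):return R.from_euler("z",a).as_matrix()
def tool(yaw,pitch):  # pitch deg: tilt of tool z from straight down, + points outwards (+x), x column
    a=np.radians(pitch);z=np.array([np.sin(a),0,-np.cos(a)]);y=np.array([0,1.,0]);return Rz(yaw)@np.c_[np.cross(y,z),y,z]
def delta(s,grasp,Rt,back=0):
    tcp=np.asarray(grasp).ravel()+Rt[:,2]*(.019-back);Rc=s["tcp_rot"]
    d=Rc.T@(tcp-s["position"]);r=np.degrees(R.from_matrix(Rc.T@Rt).as_rotvec())
    print("delta",d,"rot",r,"rows",max(np.linalg.norm(d)/.05,np.linalg.norm(r)/8.59),"tcp",tcp)
def snap(name,n,big=True):
    from rig import bot,capture
    s=bot.read_state();c=capture(n);d=dict(c)
    if n=="wrist":
        T=np.eye(4);T[:3,:3]=s["tcp_rot"];T[:3,3]=s["position"];d["view"]=np.linalg.inv(T@c["mount"])
    d={k:v for k,v in d.items() if isinstance(v,np.ndarray)};np.savez(f"{name}.npz",**d);cams[name]=d
    cv2.imwrite(f"pics/{name}.png",cv2.resize(cv2.cvtColor(c["color"],cv2.COLOR_RGB2BGR),(800,600),interpolation=cv2.INTER_CUBIC))
    return s
E
python3 - <<'E'
from h import *
from rig import bot,capture
s=bot.read_state();delta(s,place(cr,[bot_pt(.166)]),tool(cr[2],-10),.11)
print(capture("wrist")["mount"],capture("wrist")["K"])
E
```

```text
delta [-0.4222 -0.2752  0.0396] rot [  2.6082   9.7053 -30.9774] rows 10.110784924027405 tcp [0.4885 0.2476 0.1824]
[[ 0.0001  0.954   0.2999  0.0826]
 [ 1.     -0.0001  0.0001  0.0001]
 [ 0.0001  0.2999 -0.954  -0.1622]
 [ 0.      0.      0.      1.    ]] [[333.2926   0.     254.7052]
 [  0.     333.2926 189.2899]
 [  0.       0.       1.    ]]
```

```bash
python3 -m handwheel '-0.2 -0.13 0 0 0 -15 1; -0.422 -0.275 0.04 2.6 9.7 -31 1; -0.422 -0.275 0.04 2.6 9.7 -31 1; -0.422 -0.275 0.04 2.6 9.7 -31 1; -0.422 -0.275 0.04 2.6 9.7 -31 1; -0.422 -0.275 0.04 2.6 9.7 -31 1; -0.422 -0.275 0.04 2.6 9.7 -31 1; -0.422 -0.275 0.04 2.6 9.7 -31 1; -0.422 -0.275 0.04 2.6 9.7 -31 1; -0.422 -0.275 0.04 2.6 9.7 -31 1; -0.422 -0.275 0.04 2.6 9.7 -31 1; -0.422 -0.275 0.04 2.6 9.7 -31 1; -0.422 -0.275 0.04 2.6 9.7 -31 1; -0.422 -0.275 0.04 2.6 9.7 -31 1; -0.422 -0.275 0.04 2.6 9.7 -31 1; -0.422 -0.275 0.04 2.6 9.7 -31 1'; python3 - <<'E'
from h import *
s=snap("w1","wrist");print(s["time_s"],s["position"],s["joint_positions"])
print(proj("w1",np.vstack([place(cr,[bot_pt(z) for z in(.088,.15,.178)])]))*1.5625)
E
```

```text
time_s: 1.8
position: [0.4878, 0.2496, 0.1828]
tcp_rot: [[-0.934, -0.317, -0.164], [-0.312, 0.948, -0.053], [0.172, 0.002, -0.985]]
force: [0.6, 0.1, -0.8]
opening: 1.0
grasp_force: 0.0
1.8 [0.4878 0.2496 0.1828] [ 15.6351  31.3088  88.3361  -0.4171  70.2656 -92.6753]
[[393.7628 434.3313]
 [393.781  330.4003]
 [393.79   278.6266]]
```

View pics/w1.png

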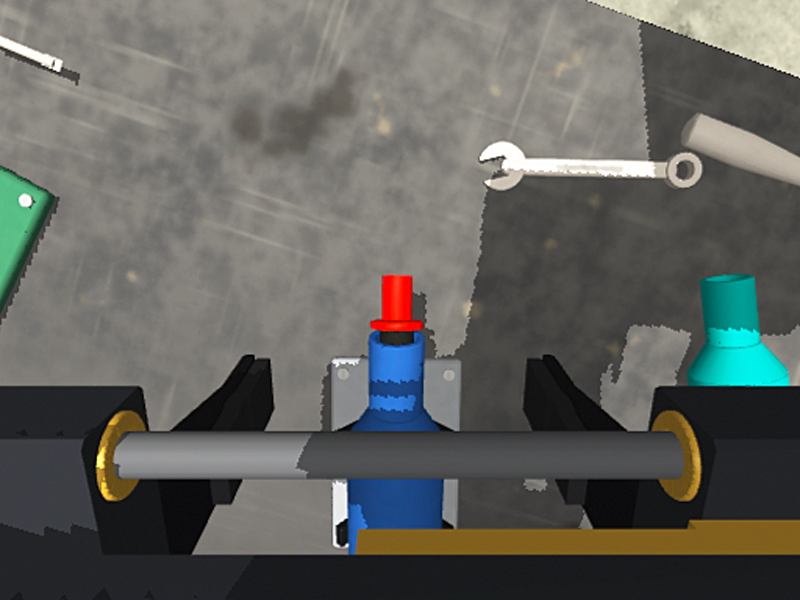

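The wrist view shows the red knob (397, 275–320), the flange at row 325 and the neck rim at row 340, laterally centred between the fingers (398). I'll check its position along the axis.

```bash
python3 - <<'E'
from h import *
from rig import bot
cams["w1"]=dict(np.load("w1.npz"))
up=np.array([s10,0,c10])
for n,z,r in[("knob end top",.178,.008),("flange top out",.154,.014),("flange top in",.15,.014),("rim top",.15,.015),("shoulder",.088,.028)]:
    print(n,proj("w1",place(cr,[bot_pt(z)+r*up]))*1.5625)
delta(bot.read_state(),place(cr,[bot_pt(.166)]),tool(cr[2],-10))
E
```

```text
knob end top [[393.6748 283.0276]]
flange top out [[393.5814 333.1758]]
flange top in [[393.581  340.7001]]
rim top [[393.5659 341.4768]]
shoulder [[393.3691 465.0535]]
delta [ 0.0002 -0.0021  0.1103] rot [0.0735 0.0862 0.1352] rows 2.2065901811497914 tcp [0.4703 0.2416 0.0741]
```

```bash
python3 -m handwheel '0.004 0 0.05 0 0 0 0.7; 0.004 0 0.09 0 0 0 0.6; 0.004 0 0.11 0 0 0 0.5; 0.004 0 0.11 0 0 0 0.5; 0.004 0 0.11 0 0 0 0; 0.004 0 0.11 0 0 0 0; 0.004 0 0.11 0 0 0 0; 0.004 0 0.11 0 0 0 0; 0.004 0 0.11 0 0 0 0; 0.004 0 0.11 0 0 0 0; 0.004 0 0.11 0 0 0 0;0.004 0 0.11 0 0 0 0'
```

```text
time_s: 3.05
position: [0.467, 0.2415, 0.075]
tcp_rot: [[-0.935, -0.315, -0.164], [-0.311, 0.949, -0.053], [0.172, 0.002, -0.985]]
force: [-0.6, -1.1, 0.5]
opening: 0.167
grasp_force: 30.0
```

```bash
python3 -m handwheel '0.012 0 0 0 0 0 0; 0.025 0 0 0 0 0 0; 0.04 0 0 0 0 0 0; 0.055 0 0 0 0 0 0; 0.055 0 -0.04 0 0 0 0; 0.055 0 -0.09 0 0 0 0; 0.055 0 -0.12 0 0 0 0; 0.055 0 -0.12 0 0 0 0' ; python3 - <<'E'
from h import *
from rig import bot
s=snap("w2","wrist");print(s["joint_positions"])
# stopper axis outwards = tool x; flange origin is ~16 mm behind grip
tray=np.array([.698,-.040,0])
for yaw in(cr[2],-.15,0.1):
    Rt=tool(yaw,0); g=tray+[0,0,.05]+Rt[:,0]*.012
    delta(s,g,Rt,.05); delta(s,g,Rt,.018)
E
```

```text
time_s: 3.85
position: [0.4376, 0.2315, 0.2066]
tcp_rot: [[-0.936, -0.315, -0.155], [-0.311, 0.949, -0.05], [0.163, 0.001, -0.987]]
force: [0.4, -0.1, -0.8]
opening: 0.166
grasp_force: 30.0
[ 15.2139  25.4861  94.9929  -0.4867  68.8741 -92.9526]
delta [-0.1679 -0.3399  0.0992] rot [ 0.0581 -9.3632  0.0356] rows 7.837155037827866 tcp [ 0.6866 -0.0438  0.081 ]
delta [-0.1731 -0.3399  0.1308] rot [ 0.0581 -9.3632  0.0356] rows 8.065070958255113 tcp [ 0.6866 -0.0438  0.049 ]
delta [-0.1692 -0.3345  0.099 ] rot [-2.144  -9.2038 26.9129] rows 7.753200164079908 tcp [ 0.6861 -0.0382  0.081 ]
delta [-0.1744 -0.3345  0.1306] rot [-2.144  -9.2038 26.9129] rows 7.983513215309917 tcp [ 0.6861 -0.0382  0.049 ]
delta [-0.1682 -0.3373  0.0992] rot [-0.9728 -9.3318 12.6213] rows 7.793993850285555 tcp [ 0.6861 -0.0412  0.081 ]
delta [-0.1734 -0.3373  0.1308] rot [-0.9728 -9.3318 12.6213] rows 8.023135958777491 tcp [ 0.6861 -0.0412  0.049 ]
```

View pics/w2.png

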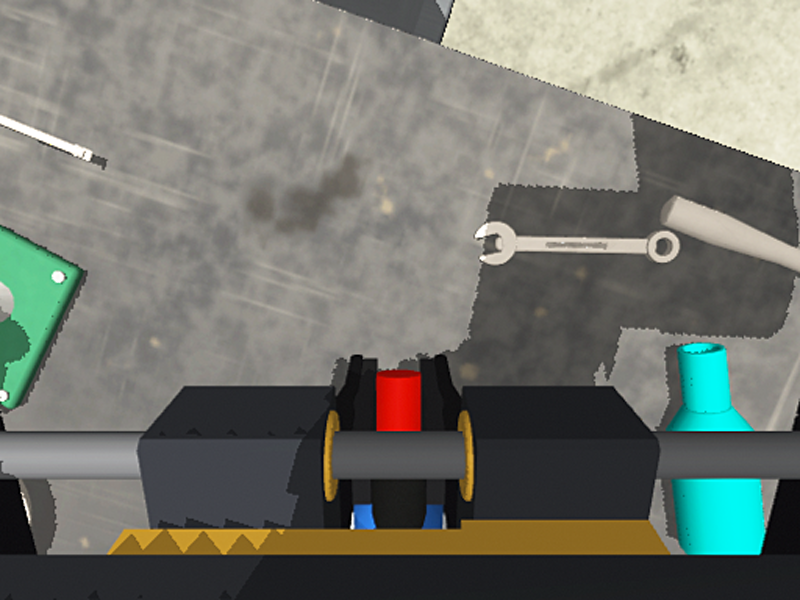

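The stopper is held between the fingers (knob at 398,400), with its plug clear of the neck. Next I carry it to the tray.

```bash
python3 -m handwheel '-0.152 -0.34 0 0 -9.4 0 0; -0.152 -0.34 0 0 -9.4 0 0; -0.152 -0.34 0 0 -9.4 0 0; -0.152 -0.34 0 0 -9.4 0 0; -0.152 -0.34 0 0 -9.4 0 0; -0.152 -0.34 0 0 -9.4 0 0; -0.152 -0.34 0 0 -9.4 0 0; -0.152 -0.34 0 0 -9.4 0 0; -0.152 -0.34 0 0 -9.4 0 0; -0.152 -0.34 0 0 -9.4 0 0; -0.16 -0.34 0.05 0 -9.4 0 0; -0.168 -0.34 0.099 0 -9.4 0 0; -0.168 -0.34 0.099 0 -9.4 0 0;  -0.168 -0.34 0.099 0 -9.4 0 0'; python3 - <<'E'
from h import *
s=snap("w3","wrist");print(s["joint_positions"])
E
```

```text
time_s: 5.3
position: [0.681, -0.0432, 0.0746]
tcp_rot: [[-0.949, -0.316, -0.014], [-0.316, 0.949, -0.0], [0.013, 0.004, -1.0]]
force: [1.4, -0.7, 1.2]
opening: 0.164
grasp_force: 30.0
[ -12.9102   44.7707   78.7775   -0.2168   57.2061 -121.2409]
```

View pics/w3.png

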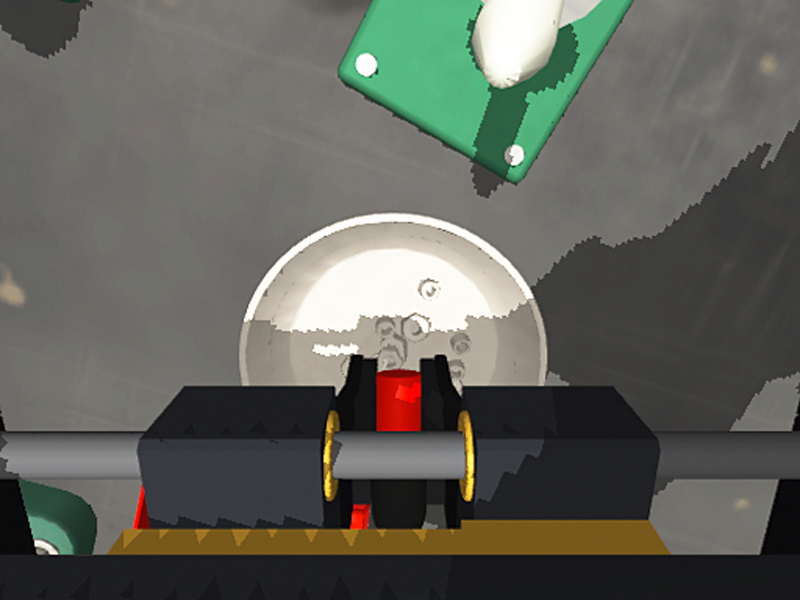

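The stopper is over the tray; the rim's near edge is at (394,213) and its sides at columns 241 and 548. I'll work out the tray centre from these.

```bash
python3 - <<'E'
from h import *
from rig import bot
cams["w3"]=dict(np.load("w3.npz"))
a=ray("w3",np.array([394,213])*.64,.024);l=ray("w3",np.array([241,358])*.64,.024);r=ray("w3",np.array([548,358])*.64,.024)
X=bot.read_state()["tcp_rot"][:,0]
print(a,a-.069*X,np.linalg.norm(l-r),(l+r)/2,bot.read_state()["position"])
s=bot.read_state();g=s["position"]-s["tcp_rot"][:,2]*.019;print("flange",g-X*.016)
print("peg tip seen",ray("w3",np.array([505,72])*.64,.1405),"pred",proj("w3",place(st,[peg_pt(.08)]))*1.5625)
E
```

```text
[ 0.6325 -0.0609  0.024 ] [ 0.6979 -0.0391  0.0235] 0.13650883624146895 [ 0.6934 -0.0404  0.024 ] [ 0.6835 -0.044   0.0772]
flange [ 0.6988 -0.0389  0.0961]
peg tip seen [ 0.5883 -0.0549  0.1405] pred [[498.7085  75.9306]]
```

```bash
python3 -m handwheel '0 0 0.03 0 0 0 0; 0 0 0.045 0 0 0 0; 0 0 0.045 0 0 0 0; 0 0 0.045 0 0 0 0; 0 0 0.045 0 0 0 0.5; 0 0 0.045 0 0 0 0.5; 0 0 0.045 0 0 0 0.5;  0 0 0.045 0 0 0 0.5;0 0 0.0 0 0 0 0.5; 0 0 -0.05 0 0 0 0.6; 0 0 -0.1 0 0 0 1; 0 0 -0.12 0 0 0 1; 0 0 -0.12 0 0 0 1'; python3 - <<'E'
from h import *
s=snap("t1","top");s=snap("w4","wrist");print(s["joint_positions"])
import cv2
a=cv2.imread("pics/w4.png");b=cv2.imread("pics/t1.png")[130:330,200:600]
cv2.imwrite("pics/c4.png",np.vstack([cv2.resize(a,(533,400)),np.pad(b,((0,0),(0,133),(0,0)))]))
# grasp plans for bottle
for p in(-10,-20,0):
    delta(s,place(cr,[bot_pt(.046)]),tool(cr[2],p),.12)
E
```

```text
time_s: 6.65
position: [0.687, -0.0454, 0.2008]
tcp_rot: [[-0.949, -0.315, 0.001], [-0.315, 0.949, -0.004], [0.001, -0.004, -1.0]]
force: [0.5, 0.2, -0.1]
opening: 0.78
grasp_force: 0.0
[ -12.9777   36.6633   73.6054   -0.2036   69.9795 -121.269 ]
delta [-0.0256  0.3397  0.0259] rot [-0.0359  9.6886  0.0151] rows 6.832658624135381 tcp [0.6023 0.2854 0.1715]
delta [-0.0427  0.3397  0.0304] rot [-0.0372 19.6886  0.0119] rows 6.873875154344644 tcp [0.6184 0.2907 0.1669]
delta [-0.0081  0.3397  0.0244] rot [-0.0344 -0.3114  0.0181] rows 6.813284334058862 tcp [0.5856 0.2799 0.173 ]
```

View pics/c4.png

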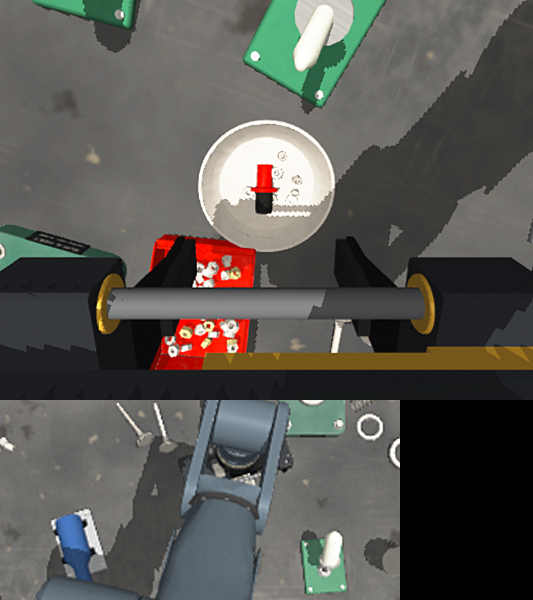

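The stopper lies in the middle of the tray (264,190) and the bottle is still in its cradle. Before picking up the bottle I fit the arm's planar kinematics, to check the reach at the peg, and refine the stand's pose.

```bash
cat > kin.py <<'E'
from h import *
D=[([67.0664,30.272,82.1491,67.69],[.1372,.6091,.2217]),([15.6351,31.3088,88.3361,70.2656],[.4878,.2496,.1828]),([15.2139,25.4861,94.9929,68.8741],[.4376,.2315,.2066]),([-12.9102,44.7707,78.7775,57.2061],[.6823,-.0436,.076]),([-12.9777,36.6633,73.6054,69.9795],[.687,-.0454,.2008])]
A=[];b=[]
for q,p in D:
    j1,j2,j3,j5=np.radians(q);a=j2;c=j2+j3;e=c+j5
    # radial incl. lateral offset
    r=p[0]*np.cos(j1)+p[1]*np.sin(j1);lat=-p[0]*np.sin(j1)+p[1]*np.cos(j1)
    A+=[[1,0,np.sin(a),np.sin(c),np.cos(c)],[0,1,np.cos(a),np.cos(c),-np.sin(c)]];b+=[[r,p[2]],[np.sin(e),np.cos(e)],lat]
rz=[x for i,x in enumerate(b) if i%3==0];sc=[x for i,x in enumerate(b) if i%3==1];print("lat",[x for i,x in enumerate(b) if i%3==2])
A6=np.c_[np.array(A),np.array(sc).ravel()];y=np.array(rz).ravel()
lam=1e-3;x=np.linalg.lstsq(np.r_[A6],y,rcond=1e-4)[0];print("r0,h,L1,A,B,D",x,"res mm",(A6@x-y)*1e3, np.linalg.svd(A6)[1])
def ik(r,z,summ,x=x):
    e=np.radians(summ)
    f=lambda q:[x[0]+x[2]*np.sin(q[0])+x[3]*np.sin(q[0]+q[1])+x[4]*np.cos(q[0]+q[1])+x[5]*np.sin(e)-r,x[1]+x[2]*np.cos(q[0])+x[3]*np.cos(q[0]+q[1])-x[4]*np.sin(q[0]+q[1])+x[5]*np.cos(e)-z]
    s=least_squares(f,np.radians([30,90]));q=np.degrees(s.x);return np.r_[q,summ-q.sum()],s.cost
E
python3 - <<'E'
from kin import *
for n in("w3","w4"):cams[n]=dict(np.load(n+".npz"))
a,b=.64,512/533
tip=peg_pt(.079)
obs=[("top",[[.07,.045,.012],[.07,-.045,.012],[-.05,-.045,.012],[-.05,.045,.012],peg_pt(.08)],tile(245,145,[(80,100),(178,120),(155,253),(56,235),(137,92)])),
 ("scene",[[-.05,.045,.012],[-.05,-.045,.012],[.07,-.045,.012],[.07,.045,.012],peg_pt(.08)],tile(240,180,[(53,127),(76,200),(191,168),(162,102),(177,52)])),
 ("w3",[[.07,.045,.012],[.07,-.045,.012]],np.array([(520,184),(339,70)])*a),
 ("w4",[[.07,.045,.012],[.07,-.045,.012],tip,[.015,0,.075]],np.array([(320,107),(244,63),(302,62),(326,15)])*b)]
fit(obs,st);print("w-only");fit(obs[2:],st)
for p in(35,45,55,65):   # final outward pitch
  for zz in(0,.09):
    g=place(st,[peg_pt(.104+zz)])[0];t=g+tool(st[2],p)[:,2]*.019
    r=np.sqrt(t[0]**2+t[1]**2-.11**2);print(p,zz,t,ik(r,t[2],180-p))
for p in(-30,-20,-10,0):
  g=place(cr,[bot_pt(.046)])[0];t=g+tool(cr[2],p)[:,2]*.019
  r=np.sqrt(t[0]**2+t[1]**2-.11**2);print(p,t,ik(r,t[2],180-p))
E
```

```text
lat [np.float64(0.11098909231314366), np.float64(0.10889732456577367), np.float64(0.10855015743853591), np.float64(0.10994409702288208), np.float64(0.1100404570497272)]
r0,h,L1,A,B,D [-0.0033  0.2867  0.5839  0.3967  0.1085  0.3164] res mm [ 1.3523  1.2768 -0.2361  0.5797  0.3684  0.2662 -0.3748 -0.7976 -1.1098
 -1.3252] [4.3877 3.2608 0.2674 0.1411 0.1391 0.0694]
[ 0.5277 -0.0427] -11.482067625719644
[[-1.0, -0.2], [0.4, -0.1], [-0.5, 1.1], [-1.8, 0.3], [-0.5, 0.8], [-1.8, -1.1], [-1.9, -0.5], [0.1, 1.0], [0.7, -0.9], [-0.5, 0.4], [1.4, 0.3], [-2.3, 0.1], [2.8, 0.5], [-2.1, -4.7], [-0.1, 2.3], [-0.7, -1.1]]
w-only
[ 0.5277 -0.0421] -11.89421844575119
[[1.3, 0.6], [-1.9, -0.5], [2.8, 0.7], [-1.8, -5.1], [0.2, 2.3], [-0.1, -0.9]]
35 0 [ 0.6135 -0.0599  0.1446] (array([ 30.0722, 115.3512,  -0.4235]), np.float64(5.332028398663697e-23))
35 0.09 [ 0.6644 -0.0686  0.2184] (array([ 25.0066, 105.049 ,  14.9445]), np.float64(8.87306772978744e-19))
45 0 [ 0.616  -0.0603  0.1468] (array([ 33.1103, 121.8288, -19.9392]), np.float64(1.577446292191207e-18))
45 0.09 [ 0.6669 -0.0691  0.2205] (array(
[... 193 characters left out ...]
0.0694  0.223 ] (array([ 29.123 , 118.1062, -22.2292]), np.float64(5.640245988297351e-22))
65 0 [ 0.6198 -0.0609  0.1522] (array([ 46.9162, 131.4205, -63.3367]), np.float64(9.644185878544008e-21))
65 0.09 [ 0.6706 -0.0697  0.2259] (array([ 34.5329, 123.0795, -42.6124]), np.float64(1.674464078777771e-17))
-30 [0.5766 0.2769 0.0555] (array([56.7188, 60.432 , 92.8491]), np.float64(2.1078553795259987e-19))
-20 [0.5795 0.2778 0.0541] (array([51.8416, 68.8945, 79.2639]), np.float64(3.106223973552314e-22))
-10 [0.5825 0.2788 0.0533] (array([47.5787, 77.27  , 65.1513]), np.float64(2.632137578485167e-25))
0 [0.5856 0.2799 0.053 ] (array([44.1211, 85.4826, 50.3962]), np.float64(8.344524818295186e-29))
```

The model says the final tool pitch should be about 25° outward, so the grasp goes at about -40° and j5 stays positive. I rehearse the final pose with an empty gripper and look at the peg from there.

```bash
python3 - <<'E'
from kin import *
from rig import bot
st=[.5285,-.044,np.radians(-10.5)]
np.savez("poses.npz",cr=cr,st=st)
s=bot.read_state()
for zz in(.06,):delta(s,place(st,[peg_pt(.108+zz)]),tool(st[2],25),0)
for p in(15,20,25,30):
  for zz in(0,.09):
    g=place(st,[peg_pt(.11+zz)])[0];t=g+tool(st[2],p)[:,2]*.019
    r=np.sqrt(t[0]**2+t[1]**2-.11**2);print(p,zz,ik(r,t[2],180-p)[0])
E
```

```text
lat [np.float64(0.11098909231314366), np.float64(0.10889732456577367), np.float64(0.10855015743853591), np.float64(0.10994409702288208), np.float64(0.1100404570497272)]
r0,h,L1,A,B,D [-0.0033  0.2867  0.5839  0.3967  0.1085  0.3164] res mm [ 1.3523  1.2768 -0.2361  0.5797  0.3684  0.2662 -0.3748 -0.7976 -1.1098
 -1.3252] [4.3877 3.2608 0.2674 0.1411 0.1391 0.0694]
delta [ 0.0425 -0.0081  0.0004] rot [  6.2674 -25.019   28.4155] rows 4.467453655773394 tcp [ 0.6459 -0.0658  0.1954]
15 0 [ 30.0674 100.3138  34.6188]
15 0.09 [27.833  89.2012 47.9659]
20 0 [ 29.3101 104.0588  26.6311]
20 0.09 [26.5536 93.1304 40.316 ]
25 0 [ 28.9395 107.7411  18.3195]
25 0.09 [25.5785 96.9952 32.4263]
30 0 [ 29.0116 111.3392   9.6492]
30 0.09 [ 24.9494 100.7781  24.2725]
```

```bash
python3 -m handwheel '0.02 0 -0.01 1.5 -6 7 1;0.042 -0.008 0 6.3 -25 28.4 1; 0.042 -0.008 0 6.3 -25 28.4 1; 0.042 -0.008 0 6.3 -25 28.4 1; 0.042 -0.008 0 6.3 -25 28.4 1; 0.042 -0.008 0 6.3 -25 28.4 1; 0.042 -0.008 0 6.3 -25 28.4 1; 0.042 -0.008 0 6.3 -25 28.4 1; 0.042 -0.008 0 6.3 -25 28.4 1'; python3 - <<'E'
from h import *
s=snap("w5","wrist");print(s["joint_positions"]);E=0
E
python3 -m handwheel '0.026 0 0.015 0 0 0 1; 0.052 0 0.03 0 0 0 1; 0.052 0 0.03 0 0 0 1; 0.052 0 0.03 0 0 0 1'; python3 - <<'E'
from h import *
s=snap("w6","wrist");print(s["joint_positions"]);delta(s,place(st,[peg_pt(.108)]),tool(st[2],25))
a=cv2.imread("pics/w5.png");b=cv2.imread("pics/w6.png")
cv2.imwrite("pics/c6.png",np.hstack([a[0:600,200:600],b[0:600,200:600]]))
E
```

```text
time_s: 7.65
position: [0.6476, -0.0659, 0.1958]
tcp_rot: [[-0.891, 0.182, 0.416], [0.164, 0.983, -0.078], [-0.423, -0.001, -0.906]]
force: [-0.3, 1.2, 0.4]
opening: 1.0
grasp_force: 0.0
[ -16.9027   26.8372  100.0244    5.6224   28.3668 -100.8084]
time_s: 8.1
position: [0.6139, -0.0597, 0.1471]
tcp_rot: [[-0.891, 0.182, 0.416], [0.165, 0.983, -0.078], [-0.424, -0.001, -0.906]]
force: [1.5, 0.1, -0.5]
opening: 1.002
grasp_force: 0.0
[ -17.3666   29.3875  107.1438    8.9133   18.7633 -104.6945]
delta [ 0.002  -0.0001 -0.    ] rot [-0.0474  0.0691  0.023 ] rows 0.040590216762587845 tcp [ 0.6121 -0.0595  0.1462]
```

View pics/c6.png

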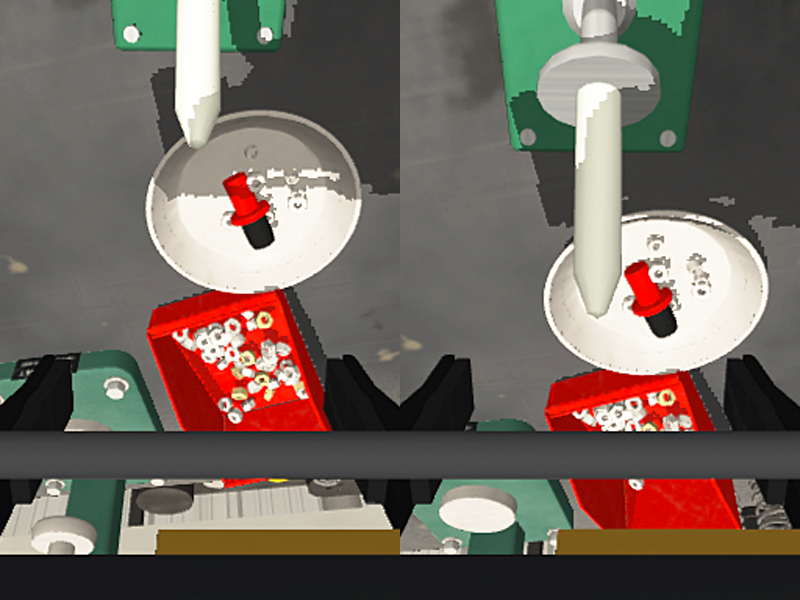

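The peg stands at the gripper's centre column (tip 597,316 and foot 600,85 in the right half, centre 598), so lateral position and yaw agree. I'll check along the axis by prediction.

```bash
python3 - <<'E'
from h import *
cams["w6"]=dict(np.load("w6.npz"));cams["w5"]=dict(np.load("w5.npz"))
u=np.array([c35,0,-s35])
P=[peg_pt(.08),peg_pt(0),peg_pt(0)+.022*u,peg_pt(0)-.022*u,peg_pt(0)+[0,.022,0],peg_pt(0)-[0,.022,0],[.07,.045,.012],[.07,-.045,.012]]
for n in("w5","w6"):print((proj(n,place(st,P))*1.5625+[[200 if n=="w6" else -200,0]]).round())
E
```

```text
[[ 198.  146.]
 [ 198.  -47.]
 [ 198.   -2.]
 [ 198. -103.]
 [ 256.  -47.]
 [ 140.  -47.]
 [ 282.   51.]
 [ 114.   51.]]
[[597. 316.]
 [598.  94.]
 [598. 127.]
 [598.  52.]
 [660.  94.]
 [536.  94.]
 [685. 153.]
 [510. 153.]]
```

All predictions match within about 1–2 px, so the stand pose is confirmed. I back off and compute the bottle grasp: z=40 mm, pitch -40°.

```bash
python3 -m handwheel '-0.026 0 -0.015 0 0 0 1; -0.052 0 -0.03 0 0 0 1; -0.08 0 -0.06 0 0 0 1;  -0.08 0 -0.06 0 0 0 1; -0.08 0 -0.06 0 0 0 1'; python3 - <<'E'
from kin import *
from rig import bot
cr=[.5712,.2768,cr[2]];np.savez("poses.npz",cr=cr,st=st)
s=bot.read_state();g=place(cr,[bot_pt(.040)])
delta(s,g,tool(cr[2],-40),.15);delta(s,g,tool(cr[2],-40),.12);delta(s,g,tool(cr[2],-40),0)
for b in(.15,.12,0):
  t=g[0]+tool(cr[2],-40)[:,2]*(.019-b);r=np.sqrt(t[0]**2+t[1]**2-.11**2);print(ik(r,t[2],220)[0])
E
```

```text
time_s: 8.65
position: [0.6616, -0.0685, 0.2385]
tcp_rot: [[-0.888, 0.182, 0.421], [0.164, 0.983, -0.079], [-0.429, -0.002, -0.903]]
force: [-0.6, -0.3, -0.8]
opening: 1.001
grasp_force: 0.0
lat [np.float64(0.11098909231314366), np.float64(0.10889732456577367), np.float64(0.10855015743853591), np.float64(0.10994409702288208), np.float64(0.1100404570497272)]
r0,h,L1,A,B,D [-0.0033  0.2867  0.5839  0.3967  0.1085  0.3164] res mm [ 1.3523  1.2768 -0.2361  0.5797  0.3684  0.2662 -0.3748 -0.7976 -1.1098
 -1.3252] [4.3877 3.2608 0.2674 0.1411 0.1391 0.0694]
delta [0.0827 0.3737 0.0345] rot [  3.7718  63.9245 -30.1845] rows 8.241340188482136 tcp [0.6707 0.3098 0.1713]
delta [0.1078 0.3645 0.048 ] rot [  3.7718  63.9245 -30.1845] rows 8.241340188482136 tcp [0.6524 0.3037 0.1483]
delta [0.2083 0.3274 0.1021] rot [  3.7718  63.9245 -30.1845] rows 8.241340188482136 tcp [0.5792 0.2794 0.0564]
[ 67.1715  21.5409 131.2876]
[ 65.3836  29.1061 125.5103]
[ 62.6407  50.6078 106.7515]
```

```bash
python3 -m handwheel '0.03 0.1 0 1 16 -7 1; 0.1078 0.3645 0.048 3.8 63.9 -30.2 1; 0.1078 0.3645 0.048 3.8 63.9 -30.2 1; 0.1078 0.3645 0.048 3.8 63.9 -30.2 1; 0.1078 0.3645 0.048 3.8 63.9 -30.2 1; 0.1078 0.3645 0.048 3.8 63.9 -30.2 1; 0.1078 0.3645 0.048 3.8 63.9 -30.2 1; 0.1078 0.3645 0.048 3.8 63.9 -30.2 1; 0.1078 0.3645 0.048 3.8 63.9 -30.2 1; 0.1078 0.3645 0.048 3.8 63.9 -30.2 1; 0.1078 0.3645 0.048 3.8 63.9 -30.2 1; 0.1078 0.3645 0.048 3.8 63.9 -30.2 1; 0.1078 0.3645 0.048 3.8 63.9 -30.2 1; 0.1078 0.3645 0.048 3.8 63.9 -30.2 1; 0.1078 0.3645 0.048 3.8 63.9 -30.2 1; 0.1078 0.3645 0.048 3.8 63.9 -30.2 1'; python3 - <<'E'
from h import *
s=snap("w7","wrist");print(s["joint_positions"]);delta(s,place(cr,[bot_pt(.040)]),tool(cr[2],-40))
u=np.array([s10,0,c10])
print((proj("w7",place(cr,[bot_pt(.15),bot_pt(.15)+.015*u,bot_pt(.088)+.028*u,bot_pt(.088)+[0,.028,0],bot_pt(.088)-[0,.028,0]]))*1.5625).round())
E
```

```text
time_s: 10.25
position: [0.6496, 0.3043, 0.1464]
tcp_rot: [[-0.724, -0.314, -0.614], [-0.242, 0.949, -0.201], [0.646, 0.003, -0.763]]
force: [-0.3, 0.2, 1.0]
opening: 0.998
grasp_force: 0.0
[ 16.6088  63.9762  31.7448  -1.1622 124.5045 -92.0972]
delta [-0.0011 -0.0017  0.117 ] rot [ 0.163  -0.24    0.1143] rows 2.339972746923297 tcp [0.5792 0.2794 0.0564]
[[395. 111.]
 [395.  96.]
 [395. 192.]
 [446. 213.]
 [344. 213.]]
```

View pics/w7.png

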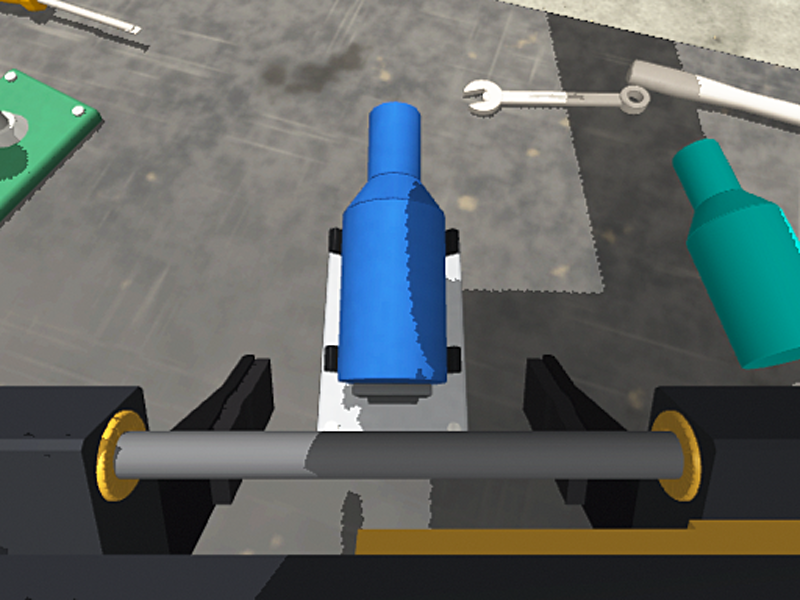

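The bottle is empty and centred at column 395 (rim 102, base 383), within a few px of prediction. I grip it.

```bash
python3 -m handwheel '-0.001 -0.0015 0.04 0 0 0 1; -0.001 -0.0015 0.08 0 0 0 1; -0.001 -0.0015 0.105 0 0 0 1; -0.001 -0.0015 0.117 0 0 0 1; -0.001 -0.0015 0.117 0 0 0 1; -0.001 -0.0015 0.117 0 0 0 0; -0.001 -0.0015 0.117 0 0 0 0; -0.001 -0.0015 0.117 0 0 0 0; -0.001 -0.0015 0.117 0 0 0 0; -0.001 -0.0015 0.117 0 0 0 0;-0.001 -0.0015 0.117 0 0 0 0;-0.001 -0.0015 0.117 0 0 0 0' ; python3 - <<'E'
from h import *
s=snap("w8","wrist");print(s["joint_positions"],s["moment"])
u=np.array([s10,0,c10])
print((proj("w8",place(cr,[bot_pt(.15),bot_pt(.15)+.015*u,bot_pt(.088)+.028*u,bot_pt(.088)+[0,.028,0],bot_pt(.088)-[0,.028,0]]))*1.5625).round())
E
```

```text
time_s: 11.5
position: [0.5798, 0.2786, 0.0561]
tcp_rot: [[-0.725, -0.315, -0.613], [-0.241, 0.949, -0.203], [0.646, 0.001, -0.764]]
force: [3.1, -4.7, 1.4]
opening: 0.641
grasp_force: 30.0
[ 16.3333  61.9285  51.7044  -1.3093 106.5683 -91.9542] [-0.5771 -0.5534  0.6474]
[[401.  94.]
 [401.  66.]
 [402. 232.]
 [486. 261.]
 [316. 261.]]
```

```bash
python3 -m handwheel '0.02 0 -0.022 0 0 0 0; 0.04 0 -0.046 0 0 0 0; 0.0775 0 -0.0917 0 0 0 0; 0.0775 0 -0.0917 0 0 0 0; 0.11 0 -0.13 0 0 0 0; 0.11 0 -0.13 0 0 0 0; 0.11 0 -0.13 0 0 0 0; 0.11 0 -0.13 0 0 0 0' ; python3 - <<'E'
from h import *
s=snap("w9","wrist");print(s["joint_positions"],s["moment"])
E
```

```text
time_s: 12.35
position: [0.5784, 0.2795, 0.2241]
tcp_rot: [[-0.722, -0.315, -0.617], [-0.242, 0.949, -0.201], [0.649, 0.004, -0.761]]
force: [-0.3, -0.1, -2.5]
opening: 0.641
grasp_force: 30.0
[ 16.3732  52.1975  47.4276  -1.2791 120.7863 -92.3299] [ 0.2171 -0.5074 -0.0138]
```

View pics/w9.png

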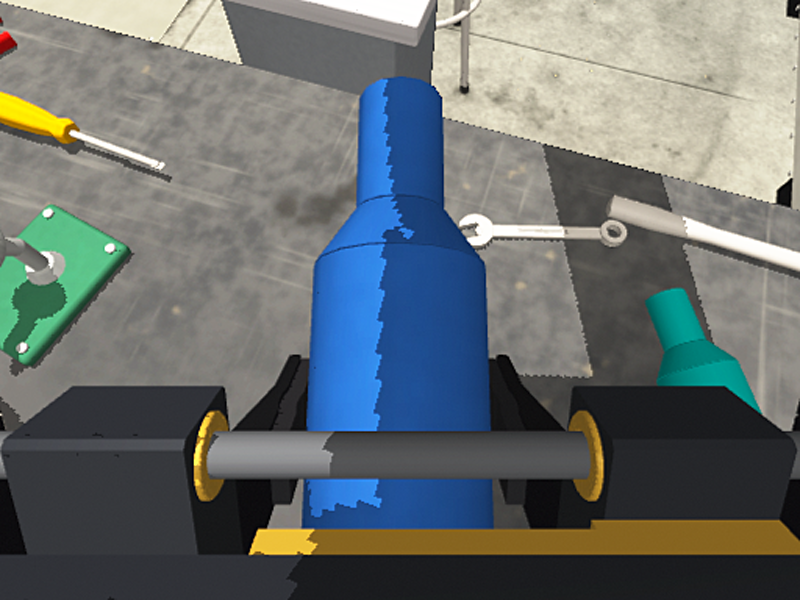

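The bottle is held securely; the rim is at (400,77), the neck edges at 359–443 and the shoulder edge at row 243, 314–486. I fit its pose in the tool frame.

```bash
cat > held.py <<'E'
from h import *
M=np.load("w9.npz")["mount"];K=np.load("w9.npz")["K"];Mi=np.linalg.inv(M)
def pj(P):
    p=P@Mi[:3,:3].T+Mi[:3,3];return 1.5625*np.c_[K[0,0]*p[:,0]/-p[:,2]+K[0,2],-K[1,1]*p[:,1]/-p[:,2]+K[1,2]]
th=np.linspace(0,2*np.pi,181)
def circ(par,z,r):
    s,q,a,y,w=par  # bottle z at the grasp point, perpendicular offset, angle, lateral offset, lateral tilt
    b=np.array([np.cos(a)*np.cos(w),np.sin(w),np.sin(a)*np.cos(w)]);n=np.array([-np.sin(a),0,np.cos(a)]);l=np.cross(b,n)
    c=np.array([0,y,-.019])+q*n+(z-s)*b
    return c+r*(np.outer(np.cos(th),n)+np.outer(np.sin(th),l))
def feats(par):
    A,B,C=pj(circ(par,.15,.015)),pj(circ(par,.108,.015)),pj(circ(par,.088,.028))
    i=0 if False else 90  # th=pi: towards camera
    return np.array([A[:,1].min(),A[:,0].min(),A[:,0].max(),B[i,1],C[i,1],C[:,0].min(),C[:,0].max()])
E
python3 - <<'E'
from held import *
p0=np.array([.040,0,np.radians(30),0,0]);ob=np.array([77,359,443,197,243,314,486])
print(feats(p0).round(1))
sg=np.array([.003,.003,np.radians(2),.001,np.radians(1)])
r=least_squares(lambda d:np.r_[(feats(p0+d*sg)-ob)/1.5,d],np.zeros(5));p=p0+r.x*sg
print(p*[1e3,1e3,57.3,1e3,57.3],(feats(p)-ob).round(1));np.save("held.npy",p)
E
```

```text
[ 67.5 355.6 440.2 186.8 234.2 311.9 483.9]
[42.6601  0.5078 30.5511  0.3202  0.3996] [ 0.3 -0.2  0.  -1.1  0.5  0.1 -0.2]
```

```bash
cat >> held.py <<'E'
def target(s,k,p=None):
    p=np.load("held.npy") if p is None else p
    a,w=p[2],p[4];b=np.array([np.cos(a)*np.cos(w),np.sin(w),np.sin(a)*np.cos(w)])
    pg=(place(st,[peg_pt(1.)])-place(st,[peg_pt(0)]))[0]
    R0=tool(st[2],55-np.degrees(a));R1=R.align_vectors([-pg,R0[:,1]],[b,[0,1,0]],weights=[1e6,1])[0].as_matrix()
    mouth=place(st,[peg_pt(k)])[0]
    m_t=circ(p,.15,0)[0]            # mouth in tool frame
    tcp=mouth-R1@m_t;Rc=s["tcp_rot"]
    d=Rc.T@(tcp-s["position"]);r=np.degrees(R.from_matrix(Rc.T@R1).as_rotvec())
    cur=s["position"]+Rc@m_t;q0=place(st,[peg_pt(0)])[0];al=(cur-q0)@pg;off=cur-q0-al*pg
    print("k",k,"delta",d,"rot",r,"rows",max(np.linalg.norm(d)/.05,np.linalg.norm(r)/8.59),"tcp",tcp,"| mouth along",al,"off mm",1e3*off,"ang",np.degrees(np.arccos(-(Rc@b)@pg)))
E
python3 - <<'E'
from held import *
from rig import bot
s=bot.read_state();target(s,.14);target(s,.11)
E
```

```text
k 0.14 delta [ 0.029  -0.3707 -0.0258] rot [ -3.6325 -63.5142  29.977 ] rows 8.187060967588417 tcp [ 0.69   -0.0743  0.2606] | mouth along 0.08686698657892729 off mm [-103.0535  306.6209  110.0762] ang 69.21244262389051
k 0.11 delta [ 0.0245 -0.3625  0.0027] rot [ -3.6325 -63.5142  29.977 ] rows 8.187060967588417 tcp [ 0.6731 -0.0712  0.236 ] | mouth along 0.08686698657892729 off mm [-103.0535  306.6209  110.0762] ang 69.21244262389051
```

```bash
python3 -m handwheel '0.002 -0.03 -0.005 -0.3 -5 2 0; 0.029 -0.371 -0.026 -3.6 -63.5 30 0; 0.029 -0.371 -0.026 -3.6 -63.5 30 0; 0.029 -0.371 -0.026 -3.6 -63.5 30 0; 0.029 -0.371 -0.026 -3.6 -63.5 30 0; 0.029 -0.371 -0.026 -3.6 -63.5 30 0; 0.029 -0.371 -0.026 -3.6 -63.5 30 0; 0.029 -0.371 -0.026 -3.6 -63.5 30 0; 0.029 -0.371 -0.026 -3.6 -63.5 30 0; 0.029 -0.371 -0.026 -3.6 -63.5 30 0; 0.029 -0.371 -0.026 -3.6 -63.5 30 0; 0.029 -0.371 -0.026 -3.6 -63.5 30 0; 0.029 -0.371 -0.026 -3.6 -63.5 30 0; 0.029 -0.371 -0.026 -3.6 -63.5 30 0'; python3 - <<'E'
from held import *
s=snap("w10","wrist");print(s["joint_positions"]);target(s,.11);target(s,.14)
E
```

```text
time_s: 13.8
position: [0.6917, -0.0737, 0.2633]
tcp_rot: [[-0.895, 0.177, 0.41], [0.159, 0.984, -0.079], [-0.417, -0.005, -0.909]]
force: [0.4, 0.5, -2.1]
opening: 0.639
grasp_force: 30.0
[-16.2657  25.0116  89.4701   3.4282  41.0213 -98.2316]
k 0.11 delta [ 0.0284 -0.0007  0.0169] rot [0.0497 0.1925 0.056 ] rows 0.6611621300450944 tcp [ 0.6731 -0.0712  0.236 ] | mouth along 0.14299119124567175 off mm [ 0.2006  0.8474 -0.03  ] ang 0.19334932735668786
k 0.14 delta [ 0.0025 -0.0009  0.0018] rot [0.0497 0.1925 0.056 ] rows 0.06388659610119085 tcp [ 0.69   -0.0743  0.2606] | mouth along 0.14299119124567175 off mm [ 0.2006  0.8474 -0.03  ] ang 0.19334932735668786
```

View pics/w10.png

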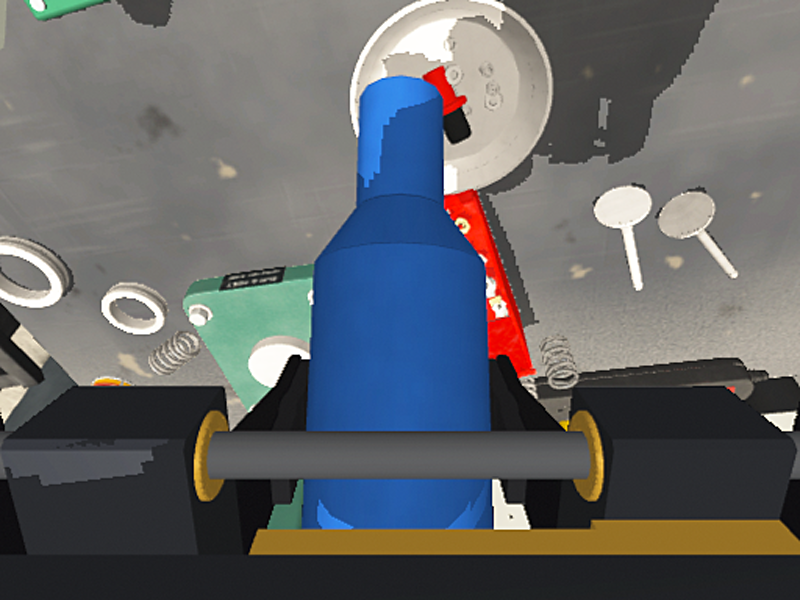

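The bottle kept its place in the grip (rim at 400,76) and its axis is within 1 mm of the peg's. I start to slide it on.

```bash
python3 -m handwheel '0.0173 -0.0008 0.010 0 0.2 0 0; 0.0345 -0.0008 0.020 0 0.2 0 0; 0.043 -0.0008 0.025 0 0.2 0 0; 0.05 -0.0008 0.029 0 0.2 0 0; 0.055 -0.0008 0.032 0 0.2 0 0; 0.06 -0.0008 0.035 0 0.2 0 0; 0.065 -0.0008 0.038 0 0.2 0 0; 0.0675 -0.0008 0.0393 0 0.2 0 0; 0.0675 -0.0008 0.0393 0 0.2 0 0'; python3 - <<'E'
from held import *
from rig import bot
s=bot.read_state();print(s["force"],s["moment"]);target(s,.03);target(s,0)
E
```

```text
time_s: 14.75
position: [0.6462, -0.0676, 0.1991]
tcp_rot: [[-0.896, 0.179, 0.406], [0.161, 0.984, -0.079], [-0.413, -0.005, -0.911]]
force: [0.5, 0.3, -2.0]
opening: 0.644
grasp_force: 30.0
[ 0.5002  0.3386 -2.0328] [0.1041 0.3463 0.0021]
k 0.03 delta [0.029  0.0016 0.0182] rot [ 0.0163 -0.0373 -0.0398] rows 0.685133552831468 tcp [ 0.628  -0.0628  0.1705] | mouth along 0.06422536622816429 off mm [-1.0739 -1.1373  0.5942] ang 0.05655161518018406
k 0 delta [0.0548 0.0018 0.0335] rot [ 0.0163 -0.0373 -0.0398] rows 1.284741684911432 tcp [ 0.611  -0.0597  0.1459] | mouth along 0.06422536622816429 off mm [-1.0739 -1.1373  0.5942] ang 0.05655161518018406
```

```bash
python3 -m handwheel '0.009 0.001 0.006 0 0 0 0; 0.018 0.0015 0.012 0 0 0 0; 0.027 0.0016 0.017 0 0 0 0; 0.036 0.0016 0.0223 0 0 0 0; 0.043 0.0016 0.0267 0 0 0 0; 0.0485 0.0016 0.03 0 0 0 0;0.0485 0.0016 0.03 0 0 0 0; 0.0485 0.0016 0.03 0 0 0 0'; python3 - <<'E'
from held import *
from rig import bot
s=bot.read_state();print(s["force"],s["moment"],s["joint_positions"]);target(s,0)
E
```

```text
time_s: 15.55
position: [0.6159, -0.0608, 0.1522]
tcp_rot: [[-0.896, 0.179, 0.407], [0.161, 0.984, -0.079], [-0.415, -0.005, -0.91]]
force: [0.4, -1.2, -1.7]
opening: 0.64
grasp_force: 30.0
[ 0.355  -1.2329 -1.6773] [0.0191 0.3467 0.0137] [ -17.2844   29.0112  106.1761    7.436    20.6087 -103.4506]
k 0 delta [0.0071 0.0003 0.0036] rot [ 0.0053  0.0415 -0.0365] rows 0.1597586199545433 tcp [ 0.611  -0.0597  0.1459] | mouth along 0.007956582555768362 off mm [ 0.4437 -0.253  -0.3378] ang 0.053783171799636424
```

```bash
python3 -m handwheel '0.0026 0.0003 0.0015 0 0 0 0; 0.0043 0.0003 0.0025 0 0 0 0; 0.0061 0.0003 0.0034 0 0 0 0; 0.0075 0.0003 0.004 0 0 0 0; 0.0075 0.0003 0.004 0 0 0 0; 0.0075 0.0003 0.004 0 0 0 0'; python3 - <<'E'
from held import *
from rig import bot
s=bot.read_state();print(s["force"],s["moment"]);target(s,0)
E
```

```text
time_s: 16.15
position: [0.6121, -0.0599, 0.1465]
tcp_rot: [[-0.894, 0.179, 0.41], [0.161, 0.984, -0.08], [-0.418, -0.006, -0.909]]
force: [2.2, 0.4, 2.0]
opening: 0.646
grasp_force: 30.0
[2.1585 0.3983 1.9673] [ 0.2166 -0.3028  0.004 ]
k 0 delta [0.0012 0.0001 0.0001] rot [-0.0137  0.2281 -0.0487] rows 0.027204822481698802 tcp [ 0.611  -0.0597  0.1459] | mouth along 0.0010443738681767615 off mm [ 0.7352 -0.1124 -0.5205] ang 0.23106119056575053
```

```bash
python3 -m handwheel '0.0013 0 0.0008 0 0 0 0; 0.0013 0 0.0008 0 0 0 0; 0.0013 0 0.0008 0 0 0 0'; python3 - <<'E'
from held import *
from rig import bot
s=bot.read_state();print(s["force"],s["moment"]);target(s,0)
E
```

```text
time_s: 16.45
position: [0.6125, -0.0601, 0.1462]
tcp_rot: [[-0.893, 0.18, 0.413], [0.161, 0.984, -0.081], [-0.421, -0.006, -0.907]]
force: [4.1, 0.4, 6.5]
opening: 0.643
grasp_force: 30.0
[4.1295 0.3633 6.4502] [ 0.2877 -0.6746  0.0245]
k 0 delta [ 0.0015  0.0002 -0.0004] rot [-0.0356  0.4225 -0.0738] rows 0.050104816910811305 tcp [ 0.611  -0.0597  0.1459] | mouth along 0.001016902071714732 off mm [ 1.4405 -0.3419 -1.0354] ang 0.42543027242885234
```

The mouth is seated: contact force is about 9 N and position has stopped. I release and retreat along the tool axis.

```bash
python3 -m handwheel '0 0 0 0 0 0 0.75; 0 0 0 0 0 0 0.85; 0 0 0 0 0 0 1; 0 0 0 0 0 0 1; 0 0 0 0 0 0 1; 0 0 -0.02 0 0 0 1; 0 0 -0.06 0 0 0 1; 0 0 -0.1 0 0 0 1; 0 0 -0.15 0 0 0 1; 0 0 -0.17 0 0 0 1; 0 0 -0.17 0 0 0 1; 0 0 -0.17 0 0 0 1'; python3 - <<'E'
from held import *
s=snap("w11","wrist");snap("s11","scene");snap("t11","top");print(s["force"],s["qvel"])
pg=(place(st,[peg_pt(1.)])-place(st,[peg_pt(0)]))[0];f=place(st,[peg_pt(0)])[0]
yv=Rz(st[2])[:,1];n=np.cross(pg,yv)
cams["s11"]=dict(np.load("s11.npz"));cams["w11"]=dict(np.load("w11.npz"));cams["t11"]=dict(np.load("t11.npz"))
for name in("s11","w11","t11"):
    hsv=cv2.cvtColor(cams[name]["color"],cv2.COLOR_RGB2HSV)
    m=cv2.inRange(hsv,(105,120,40),(118,255,255))
    # predicted silhouette at several tilts (rotating about mouth, outward sag) and lifts
    best=[]
    for tilt in range(-10,11,2):
      for lift in(0,.01,.02):
        a=np.radians(tilt);ax=np.cos(a)*pg+np.sin(a)*n;nn=np.cross(ax,yv)
        pts=[]
        for z,r in((.15,.015),(.108,.015),(.088,.028),(0,.028)):
            c=f+pg*lift+ax*(.15-z);pts.append(c+r*(np.outer(np.cos(th),nn)+np.outer(np.sin(th),yv)))
        im=np.zeros(m.shape,np.uint8)
        for A,B in zip(pts[:-1],pts[1:]):
            cv2.fillConvexPoly(im,cv2.convexHull(proj(name,np.vstack([A,B])).round().astype(np.int32)),255)
        box=cv2.dilate(im,np.ones((15,15)))>0;mm=(m>0)&box
        best.append(((mm&(im>0)).sum()/(mm|(im>0)).sum(),tilt,lift))
    print(name,sorted(best)[-4:])
E
```

```text
time_s: 17.65
position: [0.5403, -0.0459, 0.2985]
tcp_rot: [[-0.896, 0.179, 0.406], [0.161, 0.984, -0.079], [-0.414, -0.005, -0.91]]
force: [-0.5, 0.7, -0.3]
opening: 1.002
grasp_force: 0.0
[-0.4872  0.7397 -0.286 ] [0.013  2.2416 0.6729 0.0519 0.0404 0.0286]
s11 [(np.float64(0.8246753246753247), -6, 0), (np.float64(0.8251633986928104), -4, 0.01), (np.float64(0.8256578947368421), -8, 0.01), (np.float64(0.8270799347471451), -8, 0)]
w11 [(np.float64(0.9190547331250849), -4, 0), (np.float64(0.9244426094137077), -6, 0), (np.float64(0.9254950837834095), -8, 0), (np.float64(0.9489709613758105), -10, 0)]
t11 [(np.float64(0.6800535475234271), 2, 0.01), (np.float64(0.6809651474530831), 4, 0.02), (np.float64(0.6898470097357441), 8, 0.02), (np.float64(0.7006896551724138), 6, 0.02)]
```

Silhouettes in the scene and wrist views put the bottle fully down (lift 0) with its normal sag of about 8–10°. The top view is blocked by the arm.

```bash
python3 -m handwheel '0 0 -0.02 0 0 0 1; 0 0 -0.02 0 0 0 1; 0 0 -0.02 0 0 0 1; 0 0 -0.02 0 0 0 1; 0 0 -0.02 0 0 0 1; 0 0 -0.02 0 0 0 1' && python3 -c "
from rig import bot
print(bot.hand_in())"
```

```text
time_s: 18.4
position: [0.5324, -0.0444, 0.3163]
tcp_rot: [[-0.897, 0.179, 0.405], [0.161, 0.984, -0.078], [-0.413, -0.005, -0.911]]
force: [0.1, -0.5, -0.3]
opening: 1.0
grasp_force: 0.0
the job is handed in; nothing more can be done
None
```

I handed the job in at 18.4 s: the stopper is in the tray and the bottle hangs on the slim peg with its mouth on the collar, sagging about 8–10°, but no verdict came back, and I viewed 11 pictures against the limit of 10.

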